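# Tilt the rasp out of the tool box and hold it up

### The job

The rasp lies in the wooden tool box with both its ends caught under the strips across the top. Take it by the handle, tilt it and bring it out through the opening handle end first, and finish still holding it in the gripper, steady, with the whole rasp about 5 cm or more above the top of the box and touching nothing else. Leave the spanner on the box and the other things around it where they are.

Things in the scene. Friction and masses are not known exactly. Their poses are not given: they have to be found in the camera images.
- tool_box: low wooden box fixed to the worktop, outside 374 (x) x 163 (y) x 69 high; origin: centre of its underside; x along its length, away from the robot, z up. Floor and walls 9 thick, inside 356 x 145. At each end a fixed strip (z = 60 to 69) covers the top from x = 105 (-105) outwards over the full width: the opening in the top is 210 (x) x 145 (y)
- rasp: flat file with wooden handle, 270 long, 0.2 kg, lying on the box floor, both ends under the strips, handle away from the robot; origin: middle of its length, on its underside; y along it to the handle, z up. Handle y = 35 to 135, 28 wide, z = 0 to 29; blade y = -135 to 20, 22 wide, z = 11 to 17; thin neck between. Grip the handle near y = 55
- rasp_tip (a point): middle of the blade's end, y = -135, z = 14 in the rasp's frame
- rasp_butt (a point): middle of the handle's end, y = 135, z = 14 in the rasp's frame
- spanner: small open-ended steel spanner, 29x186x6, lying across the top of the box's far end strip; leave it there. Origin: centre of its underside
- sanding_block: wooden sanding block 60x112x30, beside the box on its +y side; leave it. Origin: centre of its underside
- pliers: pliers 67x175x13 lying beside the box on its -y side; leave them. Origin: centre of its underside
- white_bottle: upright white squeeze bottle, 54 across, 155 tall, on the left; leave it. Origin: centre of its underside
- glue_bottle: upright orange squeeze bottle, 52 across, 190 tall, on the right; leave it. Origin: centre of its underside
Not all that is in view belongs to the job. What is shaped like the white_bottle but turquoise is not meant.

How it is judged:
By the outcome, as a careful person would: the job done as asked, in the order asked, and still so for the second after the job is handed in, while the arm keeps its last pose, push and grip.
It also fails if it takes over 32 s, if anything falls off the work surface, if the arm or the gripper's body presses on something with over 40 N, if the wrist force passes 120 N, or if a joint passes its speed limit or range.

### The arm

A 6-joint arm with a two-finger parallel gripper is mounted at the origin on the work surface; the furniture and walls round the work are solid. World frame = base frame: x ahead of the robot, y to its left, z up, the work surface at z = 0. Lengths are in mm, angles in rad, forces in N, time in s.
With the tool pointing down it reaches from about 350 to 975 mm from the base axis. Payload 7.1 kg.
Tool frame: the origin (TCP) lies on the centre line of the jaws, within the pads' length; the fingertips stand 17 mm ahead of it and the grasp point (between the pads) lies 2 mm behind it (tip_extent is the distance from the TCP to the fingertips, in mm); z points along the fingers, y is the line along which they close (so a half turn about z gives the same grasp; the last joint's range is limited). The gripper opens to 88 mm and grips with 3 to 60 N. Pads are 20 mm wide; open, the fingers measure 115 mm over their backs; the gripper's body (75 mm by 178 mm) begins 61 mm behind the grasp point.
Start: joints at [1.234, 0.423, 1.63, -0, 1.089, -0.019], TCP at [195.267, 593.697, 239.675] pointing down, gripper open.
Joint ranges: [-3, 3], [-0.9, 2.11], [0.09, 2.58], [-1.31, 4.45], [0.11, 2.69], [-2.54, 2.54]. Speed limits (rad/s): [2.39, 2.39, 3.01, 3.14, 3.14, 3.14].

### API

Orientations are given as a rotation vector (axis times angle).
In Python, from workcell import get_obs, get_image, camera_model, close_job, look_for, outline_of, pinpoint, tip_extent gives the robot as it stands.
- The arm moves only by the shell command python3 -m jog 'ROWS'. ROWS is text: rows parted by semicolons, each of 7 numbers parted by spaces: the shift along the tool's x, y, z as a fraction of full scale, then the turn, a rotation vector about the tool's x, y, z as a fraction of full scale, then the closure, from -1 (fully open) to 1 (shut). A call has 1 to 8 rows; each row is the pose to reach, as a shift and turn from the pose commanded when the call began, along the tool's axes at that moment; what a row does not reach only later rows make up. Full scale, the value 1, is 0.2 m for a shift and 30 degrees for a turn. A row lasts 1/10 s, in which the tool goes at most 50 mm and 8.59 degrees, less where a joint would pass 70% of its speed; a pose out of reach is approached as far as the arm can. A call with a number of a shift or a turn outside -1 to 1 is refused whole. A call with a gripper value outside its range is refused whole. The fingers move at their own pace and stop on an object; the grip force is fixed at half the most. Time passes only in rows, so rows that repeat a pose let the fingers close. It gives the time, the measured TCP pose, the force, the opening and the grip force at its end, in the units of the state.
- get_obs(): the state, without advancing time (a new reading comes with each control period).
- get_image(name): name is "side" or "top"; returns the picture (480x640x3 uint8, red, green, blue); there is no depth.
- camera_model(name): a dict with "fx", "fy", "cx", "cy" (pixels), "origin" and "orientation" of the camera in the world. Camera axes: x right, y down, z forward; pixel columns grow to the right and rows downward; lengths in mm; the calibration is good to about 2 mm. A picture is of the moment at which its call begins. camera_model takes no time and is no camera call.
- close_job(): hands the job in; it is judged then, once.
Trained networks look in the newest picture that a camera, given by its name, has taken for a name from the list of things; names that differ only in an ending like _2 or _b are one class to them, and where a whole thing is asked for, a point or a joint stands for the part that bears it (a point fixed in the world has none). Each returns a list of dicts, best first, with "confidence" (0 to 1); they miss things now and then, are a little off and sometimes report something else, mostly with a low value. They report only what shows in the picture. A call takes as long as a camera call. They do not tell look-alikes from the thing itself.
- look_for(target, camera): "xyz" ([x, y, z] in mm, in the coordinates of the camera as it stood for that picture, good to about 4 mm: the middle of the surface that is visible of it).
- outline_of(target, camera): "mask" (480x640 bool, what is visible of it).
- pinpoint(target, camera): "xyz" ([x, y, z] in mm, in the coordinates of the camera as it stood for that picture, good to about 4 mm: a listed point, or the origin of a listed thing).
The state is a dict: "t": time; "qpos": joint angles; "qvel": joint speeds; "joint_torque": joint torques, N m; "ee_pos": TCP position; "orientation": TCP orientation; "ft_force": force on the tool from outside, world axes, zero at the start; "moment": the same for the moment, N m; "width": finger opening in mm; "grasp_force": force on a finger pad.
Only numpy, scipy, OpenCV 4.12 (cv2) and the standard library are available. Lean on these libraries where they do the work, as an engineer would, in place of code of your own. Each camera call takes 0.05 s, during which the arm holds its last target. There are 200 camera calls.

## Working session

There is one attempt and no reset: what is moved stays moved. The work goes in short steps, Python scripts to look and compute and a shell command to move; the robot and the scene stay as the last step left them, time stands still between calls to the robot, and variables do not carry over. Pictures are saved under pics/ and viewed, at most 10 in all, crops included, and the job is handed in when it is done.

```bash
mkdir -p pics; cat > h.py <<'E'
import numpy as np, cv2
from scipy.spatial.transform import Rotation as R
from workcell import *
np.set_printoptions(precision=3,suppress=True)
def cam(n):
    m=camera_model(n); o=np.array(m["orientation"]); 
    return m,(R.from_rotvec(o).as_matrix() if o.shape==(3,) else o),np.array(m["origin"])
def w(p,n):
    m,Rm,o=cam(n); return Rm@np.array(p)+o
def save(n,f):
    cv2.imwrite("pics/"+f,get_image(n)[:,:,::-1])
def ray(u,v,n,z):
    m,Rm,o=cam(n); d=Rm@np.array([(u-m["cx"])/m["fx"],(v-m["cy"])/m["fy"],1]); return o+d*(z-o[2])/d[2]
def proj(p,n):
    m,Rm,o=cam(n); c=Rm.T@(np.array(p)-o); return [m["fx"]*c[0]/c[2]+m["cx"],m["fy"]*c[1]/c[2]+m["cy"]]
E
python3 - <<'E'
from h import *
save("top","t0.png");save("side","s0.png")
print(camera_model("top"),camera_model("side"),get_obs(),tip_extent)
for t in ["tool_box","rasp","rasp_tip","rasp_butt","spanner"]:
  for c in ["top","side"]:
    print(t,c,[(w(r["xyz"],c),round(r["confidence"],2)) for r in pinpoint(t,c)[:2]])
E
```

```text
{'fx': 470.65190236390333, 'fy': 470.65190236390333, 'cx': 322.40729943579237, 'cy': 242.4445508134738, 'origin': array([ -86.115,  -24.422, 1170.67 ]), 'orientation': array([-1.903,  1.921, -0.542])} {'fx': 604.0126864659228, 'fy': 604.0126864659228, 'cx': 327.2465410009597, 'cy': 233.43055083150236, 'origin': array([   41.401, -1232.965,   710.571]), 'orientation': array([-1.983,  0.401, -0.264])} {'t': 0.1, 'qpos': array([ 1.234,  0.424,  1.631,  0.   ,  1.089, -0.019]), 'qvel': array([-0.001, -0.002,  0.   ,  0.001,  0.002,  0.001]), 'joint_torque': array([  0.   , -54.561, -27.433,   0.065,   0.019,  -0.   ]), 'ee_pos': array([195.112, 593.269, 239.009]), 'orientation': array([-0.497, -3.102,  0.002]), 'ft_force': array([ 0.246, -0.298,  0.032]), 'moment': array([ 0.029,  0.037, -0.056]), 'grasp_force': 0.0, 'width': 87.81646455578056} 17.0
tool_box top [(array([542.375, -13.435,  -0.452]), 0.58)]
tool_box side [(array([540.009, -15.099,   0.953]), 0.8)]
rasp top [(array([542.431, -27.227,  13.622]), 0.94), (array([703.092,   3.889,  70.345]), 0.51)]
rasp side []
rasp_tip top []
rasp_tip side [(array([ 599.359, -170.321,   -4.094]), 0.18)]
rasp_butt top [(array([676.342,  -4.59 ,  21.205]), 0.63)]
rasp_butt side [(array([673.967,  -4.78 ,  22.642]), 0.71)]
spanner top [(array([705.189,   4.969,  69.042]), 0.79)]
spanner side [(array([698.741,   1.915,  69.378]), 0.67), (array([ 551.969, -482.625,    0.594]), 0.5)]
```

View pics/t0.png

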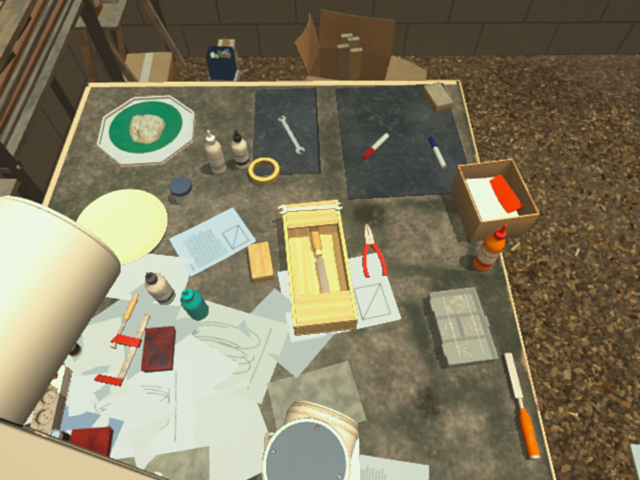

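View pics/s0.png

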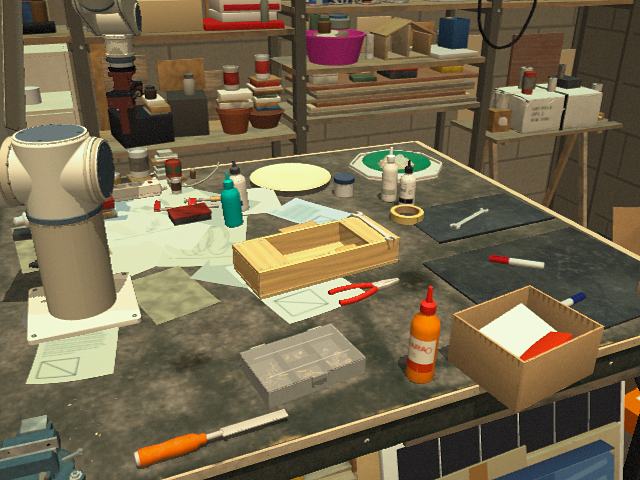

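The top view shows the box around (320,267), with the rasp handle near (317,242) and its blade running down to (323,290). The spanner lies on the far strip at (310,209). Next I measure the yaws.

```bash
cat > m.py <<'E'
from h import *
im=get_image("top")
b=outline_of("tool_box","top"); r=outline_of("rasp","top")
def line(mask,z):
    v,u=np.nonzero(mask); P=np.array([ray(a,c,"top",z)[:2] for a,c in zip(u,v)])
    m=P.mean(0); s=np.linalg.svd(P-m,full_matrices=False)[2][0]; s=s*np.sign(s[0]); return m,s,P,(u,v)
for k in r[:2]:
    m,s,P,uv=line(k["mask"],17); t=(P-m)@s; n=(P-m)@np.array([-s[1],s[0]])
    print("rasp",k["confidence"],m,np.degrees(np.arctan2(s[1],s[0])),m+s*t.min(),m+s*t.max(),n.min(),n.max())
for k in b[:1]:
    m,s,P,uv=line(k["mask"],69); print("box",m,np.degrees(np.arctan2(s[1],s[0])), cv2.boxPoints(cv2.minAreaRect(P.astype(np.float32))))
c=cv2.resize(im[190:345,260:380],None,fx=5,fy=3.8*5/3.8,interpolation=cv2.INTER_CUBIC)[:, :, ::-1].copy()
# overlay of the model box (yaw guess) 
import sys
x,y,a=map(float,sys.argv[1:4]); a=np.radians(a); A=np.array([[np.cos(a),-np.sin(a)],[np.sin(a),np.cos(a)]])
for hx,hy,z,col in [(187,81.5,69,(255,0,0)),(105,72.5,69,(0,0,255)),(178,72.5,9,(0,255,0))]:
    q=[proj([*(A@np.array(p)+[x,y]),z],"top") for p in [(-hx,-hy),(hx,-hy),(hx,hy),(-hx,hy)]]
    q=(np.array(q)-[260,190]+.5)*5
    cv2.polylines(c,[q.astype(int)],True,col,1)
c=cv2.resize(c,None,fx=.77,fy=.77)
cv2.imwrite("pics/"+sys.argv[4],c)
E
python3 m.py 541 -14 3 c1.png
```

```text
rasp 0.77 [563.142 -23.337] 9.299340082589314 [459.034 -40.384] [674.234  -5.147] -13.858947983678789 14.337366390583666Traceback (most recent call last):
  File "m.py", line 11, in <module>
    m,s,P,uv=line(k["mask"],69); print("box",m,np.degrees(np.arctan2(s[1],s[0])), cv2.boxPoints(cv2.minAreaRect(P.astype(np.float32))))
             ~~~~^^^^^^^^^^^^^^
  File "m.py", line 5, in line
    v,u=np.nonzero(mask); P=np.array([ray(a,c,"top",z)[:2] for a,c in zip(u,v)])
                                      ~~~^^^^^^^^^^^^^
  File "h.py", line 13, in ray
    m,Rm,o=cam(n); d=Rm@np.array([(u-m["cx"])/m["fx"],(v-m["cy"])/m["fy"],1]); return o+d*(z-o[2])/d[2]
           ~~~^^^
  File "h.py", line 6, in cam
    m=camera_model(n); o=np.array(m["orientation"]);
ValueError: time passes only in moves, steps and waits
```

```bash
sed -i 's/^def cam(n):/import functools\n@functools.lru_cache\ndef cam(n):/' h.py; python3 m.py 541 -14 3 c1.png
```

```text
rasp 0.73 [567.823 -22.342] 9.185600837776274 [461.86  -39.477] [673.731  -5.216] -15.089873054530822 14.384510384439105
rasp 0.46 [477.969 412.184] 42.66323657977416 [437.647 375.024] [524.235 454.823] -25.96392064988381 27.952242140540047
box [503.729 -19.419] 6.263868388137131 [[ 319.938   42.85 ]
 [ 338.45  -122.876]
 [ 737.794  -78.269]
 [ 719.282   87.458]]
```

View pics/c1.png

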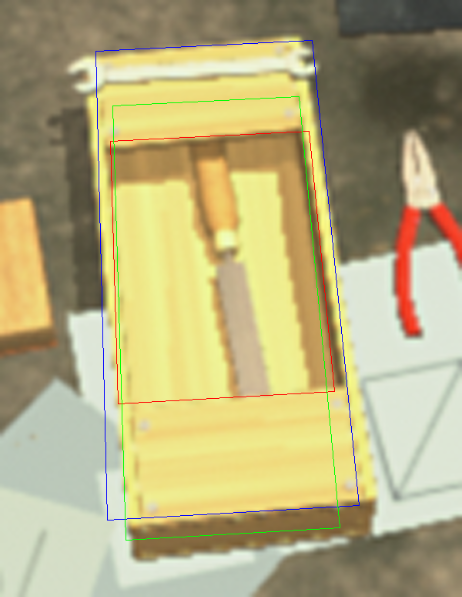

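```bash
cat >> h.py <<'E'
def rel(pos,rot,base=None):
    "shift/turn fractions from the (given or current) pose to world pos, rotation matrix"
    p0,R0=base if base else (lambda o:(o["ee_pos"],R.from_rotvec(o["orientation"]).as_matrix()))(get_obs())
    s=R0.T@(np.array(pos)-p0)/200; t=R.from_matrix(R0.T@rot).as_rotvec()/np.radians(30); return s,t
def tool(yaw,pitch=0):
    "tool x opposite to rasp dir; yaw of rasp, pitch = butt up, deg"
    a,b=np.radians(yaw),np.radians(pitch); d=np.array([np.cos(a)*np.cos(b),np.sin(a)*np.cos(b),np.sin(b)])
    up=np.array([-np.cos(a)*np.sin(b),-np.sin(a)*np.sin(b),np.cos(b)]); return np.c_[-d,np.cross(-up,-d),-up]
E
python3 m.py 541 -14 6.3 c2.png; python3 - <<'E'
from h import *
print(rel([596.3,-17.8,150],tool(9.2)))
E
```

```text
rasp 0.66 [564.691 -23.025] 9.728651188212439 [461.526 -40.712] [671.237  -4.758] -13.710541577945191 12.842033616083913
rasp 0.61 [530.6  -18.78] 5.817499074887491 [346.282 -37.559] [765.356   5.138] -88.58973084956338 86.44385138835923
box [501.53  -19.806] 6.360396743270213 [[ 317.812   41.076]
 [ 336.124 -122.459]
 [ 735.49   -77.74 ]
 [ 717.178   85.795]]
(array([-2.86 , -2.278,  0.448]), array([ 0.   , -0.   , -0.914]))
```

View pics/c2.png

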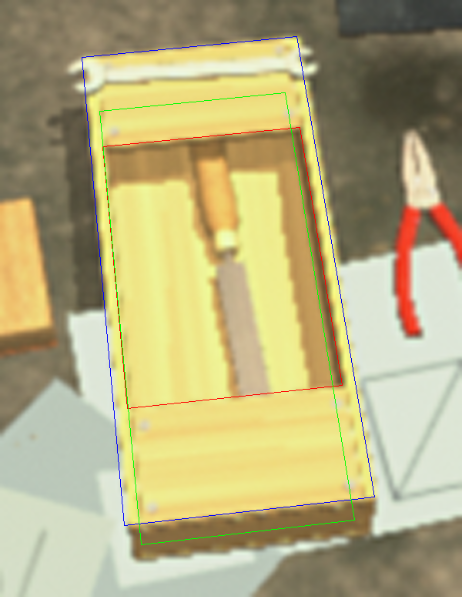

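```bash
python3 -m jog '-1 -.8 0 0 0 0 -1;-1 -.8 0 0 0 0 -1;-1 -.8 0 0 0 0 -1;-1 -.8 0 0 0 0 -1;-1 -.8 0 0 0 0 -1;-1 -.8 0 0 0 0 -1;-1 -.8 0 0 0 0 -1;-1 -.8 0 0 0 0 -1'; python3 -m jog '-1 -.8 0 0 0 0 -1;-1 -.8 0 0 0 0 -1;-1 -.8 0 0 0 0 -1;-1 -.8 0 0 0 0 -1;-1 -.8 0 0 0 0 -1;-1 -.8 0 0 0 0 -1;-1 -.8 0 0 0 0 -1;-1 -.8 0 0 0 0 -1'
python3 - <<'E'
from h import *
print(rel([596.3,-17.8,150],tool(9.3)))
E
```

```text
t: 1.85
ee_pos: [335.2, 380.0, 239.9]
orientation: [0.497, 3.102, 0.001]
ft_force: [-0.4, 0.3, 0.8]
width: 87.7
grasp_force: 0.0
t: 2.65
ee_pos: [474.7, 166.2, 239.5]
orientation: [-0.495, -3.102, -0.0]
ft_force: [-0.3, -0.1, 0.1]
width: 87.6
grasp_force: 0.0
(array([-0.865, -0.685,  0.447]), array([ 0.   , -0.001, -0.914]))
```

```bash
python3 -m jog '-.865 -.685 .3 0 0 -.914 -.4;-.865 -.685 .3 0 0 -.914 -.4;-.865 -.685 .3 0 0 -.914 -.4;-.865 -.685 .3 0 0 -.914 -.4;-.865 -.685 .3 0 0 -.914 -.4;-.865 -.685 .3 0 0 -.914 -.4;-.865 -.685 .45 0 0 -.914 -.4;-.865 -.685 .45 0 0 -.914 -.4'
python3 - <<'E'
from h import *
save("top","t1.png")
o=get_obs(); print(o["qpos"]); print(rel([596.3,-17.8,28],tool(9.3)))
im=cv2.imread("pics/t1.png"); cv2.imwrite("pics/c3.png",cv2.resize(im[170:350,240:400],None,fx=3.3,fy=3.3))
for n in ["rasp","rasp_butt"]: print([(w(r["xyz"],"side"),r["confidence"]) for r in pinpoint(n,"side")[:2]])
E
```

```text
t: 3.45
ee_pos: [594.1, -17.0, 146.9]
orientation: [0.255, -3.125, -0.002]
ft_force: [-1.1, 0.5, -0.2]
width: 61.2
grasp_force: 0.0
[-0.049  0.498  1.755  0.     0.893 -1.783]
(array([-0.009, -0.005,  0.602]), array([ 0.002, -0.008,  0.002]))
[]
[(array([673.967,  -4.78 ,  22.642]), 0.71)]
```

View pics/c3.png

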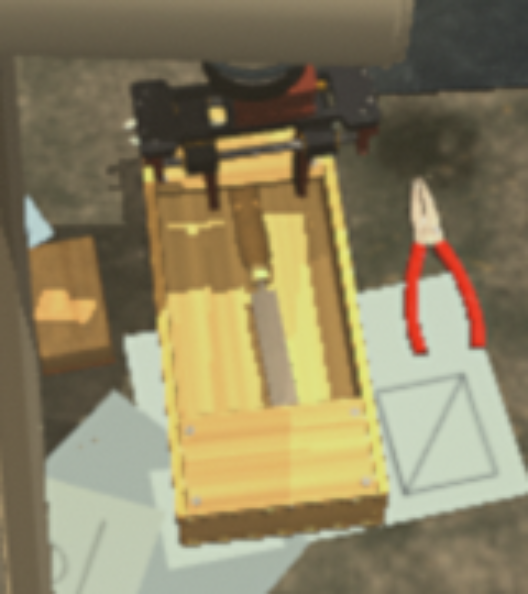

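The crop shows the fingertips at (213,200) and (302,185), either side of the handle line, with the handle's collar at (262,272). Now I go down.

```bash
python3 -m jog '0 0 .2 0 0 0 -.4;0 0 .4 0 0 0 -.4;0 0 .5 0 0 0 -.4;0 0 .55 0 0 0 -.4;0 0 .59 0 0 0 -.4;0 0 .59 0 0 0 -.4'
python3 - <<'E'
from h import *
o=get_obs();print(o["ft_force"],o["ee_pos"],rel([596.3,-17.8,28],tool(9.3)))
E
```

```text
t: 4.2
ee_pos: [597.2, -19.1, 32.1]
orientation: [-0.253, 3.131, -0.0]
ft_force: [-0.7, -0.2, 0.3]
width: 61.4
grasp_force: 0.0
[-0.743 -0.234  0.335] [597.166 -19.114  32.091] (array([0.003, 0.007, 0.02 ]), array([-0.   ,  0.001, -0.002]))
```

```bash
python3 -m jog '0 .005 .017 0 0 0 -.4;0 .005 .017 0 0 0 0;0 .005 .017 0 0 0 1;0 .005 .017 0 0 0 1;0 .005 .017 0 0 0 1;0 .005 .017 0 0 0 1;0 .005 .017 0 0 0 1;0 .005 .017 0 0 0 1'; python3 -m jog '0 0 0 0 0 0 1;0 0 0 0 0 0 1;0 0 0 0 0 0 1'
```

```text
t: 5.0
ee_pos: [596.7, -18.3, 28.5]
orientation: [-0.252, 3.131, 0.0]
ft_force: [-0.5, 2.0, 4.1]
width: 28.4
grasp_force: 29.9
t: 5.3
ee_pos: [596.7, -18.4, 28.5]
orientation: [-0.252, 3.131, 0.0]
ft_force: [-1.4, 1.7, 6.1]
width: 28.3
grasp_force: 29.9
```

```bash
python3 -m jog '0 0 -.025 0 0 0 1;.05 0 -.025 0 0 0 1;.1 0 -.025 0 0 0 1;.15 0 -.025 0 0 0 1;.18 0 -.025 0 0 0 1;.195 0 -.025 0 0 0 1;.195 0 -.025 0 0 0 1;.195 0 -.025 0 0 0 1'
python3 - <<'E'
from h import *
o=get_obs();print(o["moment"],o["ft_force"])
save("top","t2.png");save("side","s2.png")
im=cv2.imread("pics/t2.png")[190:345,260:380];im2=cv2.imread("pics/s2.png")[200:300,225:410]
a=cv2.resize(im,None,fx=3.2,fy=3.2);b=cv2.resize(im2,(390,211)); b=cv2.copyMakeBorder(b,0,a.shape[0]-211,0,0,cv2.BORDER_CONSTANT)
cv2.imwrite("pics/c4.png",np.hstack([a,b]))
tip=np.array([190,0,5]); pv=np.array([190,0,5.])
for th in (4,8,12,16,20,24):
    # butt up: turn about tool y
    Rm=tool(0).T@tool(0,th); s=(pv-Rm@tip)/200; print(th,s,R.from_matrix(Rm).as_rotvec()/np.radians(30))
E
```

```text
t: 6.1
ee_pos: [558.5, -24.8, 33.4]
orientation: [-0.252, 3.131, -0.0]
ft_force: [0.0, 0.3, -1.6]
width: 28.4
grasp_force: 29.9
[ 0.06   0.002 -0.006] [ 0.022  0.316 -1.577]
4 [ 0.004  0.    -0.066] [ 0.    -0.133  0.   ]
8 [ 0.013  0.    -0.132] [ 0.    -0.267  0.   ]
12 [ 0.026  0.    -0.197] [ 0.  -0.4  0. ]
16 [ 0.044  0.    -0.261] [ 0.    -0.533  0.   ]
20 [ 0.066  0.    -0.323] [ 0.    -0.667  0.   ]
24 [ 0.092  0.    -0.384] [ 0.  -0.8  0. ]
```

View pics/c4.png

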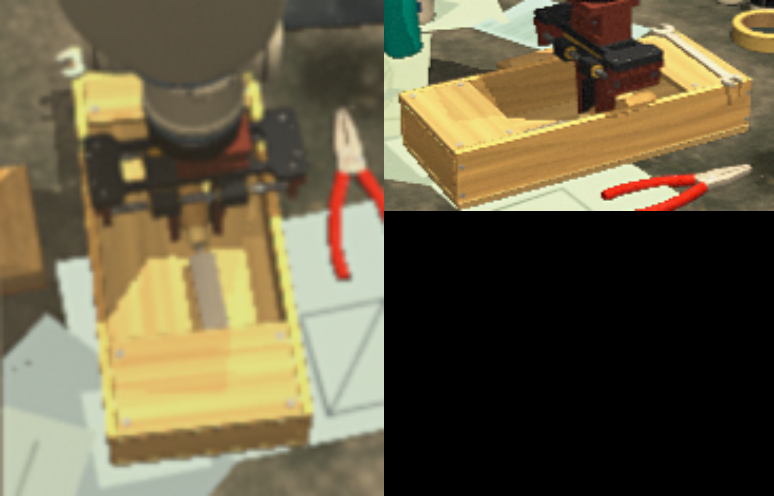

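The rasp came along with the gripper. In the side part the handle end at (655,97) is clear of the far strip. Now I tilt about the tip.

```bash
python3 -m jog '.001 0 -.033 0 -.067 0 1;.004 0 -.066 0 -.133 0 1;.008 0 -.1 0 -.2 0 1;.013 0 -.132 0 -.267 0 1;.019 0 -.165 0 -.333 0 1;.026 0 -.197 0 -.4 0 1;.026 0 -.197 0 -.4 0 1;.026 0 -.197 0 -.4 0 1'
python3 - <<'E'
from h import *
o=get_obs();print(o["moment"],o["ft_force"],o["qpos"])
save("side","s3.png")
cv2.imwrite("pics/c5.png",cv2.resize(cv2.imread("pics/s3.png")[180:300,225:410],None,fx=4,fy=4))
tip=np.array([190,0,5])
for th in (4,8,10):
    Rm=tool(0).T@tool(0,th); s=(tip-Rm@tip)/200; print(th,s)
E
```

```text
t: 7.0
ee_pos: [553.3, -25.6, 72.8]
orientation: [-0.236, 2.924, 0.025]
ft_force: [0.0, 0.3, -2.3]
width: 28.1
grasp_force: 29.9
[0.02  0.164 0.037] [ 0.047  0.343 -2.277] [-0.095  0.521  2.011  0.132  0.411 -1.943]
4 [ 0.004  0.    -0.066]
8 [ 0.013  0.    -0.132]
10 [ 0.019  0.    -0.165]
```

View pics/c5.png

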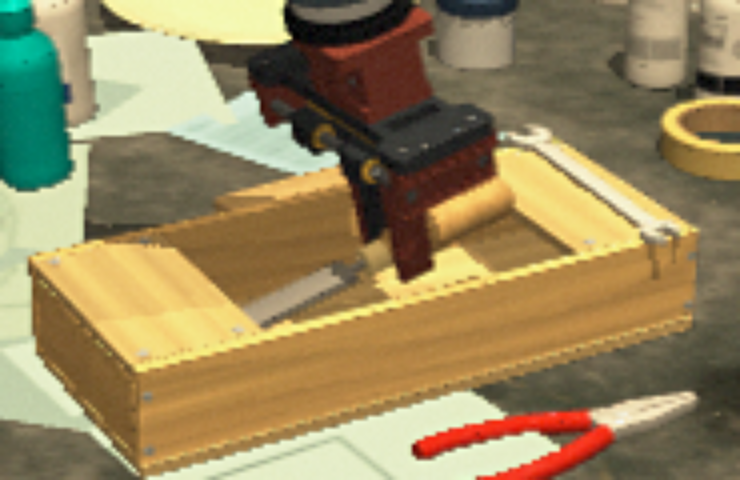

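The side picture shows the handle end at (505,195) up through the opening, free of the far strip, with the blade going under the near strip at (265,310).

```bash
python3 -m jog '.001 0 -.033 0 -.067 0 1;.004 0 -.066 0 -.133 0 1;.004 0 -.066 0 -.133 0 1;.004 0 -.066 0 -.133 0 1'; python3 -m jog '-.05 0 0 0 0 0 1;-.12 0 0 0 0 0 1;-.2 0 0 0 0 0 1;-.28 0 0 0 0 0 1;-.36 0 0 0 0 0 1;-.44 0 0 0 0 0 1;-.44 0 0 0 0 0 1;-.44 0 0 0 0 0 1'
python3 - <<'E'
from h import *
o=get_obs();print(o["moment"],o["ft_force"],o["qpos"])
save("side","s4.png")
cv2.imwrite("pics/c6.png",cv2.resize(cv2.imread("pics/s4.png")[160:300,225:410],None,fx=4,fy=4))
print(rel([o["ee_pos"][0],o["ee_pos"][1],215],R.from_rotvec(o["orientation"]).as_matrix()))
E
```

```text
t: 7.45
ee_pos: [549.8, -26.1, 85.2]
orientation: [-0.23, 2.855, 0.032]
ft_force: [0.2, -0.7, -2.7]
width: 28.4
grasp_force: 29.9
t: 8.25
ee_pos: [633.4, -12.3, 109.6]
orientation: [-0.231, 2.854, 0.032]
ft_force: [0.1, -0.7, -2.3]
width: 28.6
grasp_force: 29.9
[0.022 0.29  0.037] [ 0.071 -0.659 -2.314] [-0.067  0.525  1.871  0.136  0.477 -1.911]
(array([-0.149, -0.   , -0.507]), array([ 0.   , -0.002, -0.001]))
```

View pics/c6.png

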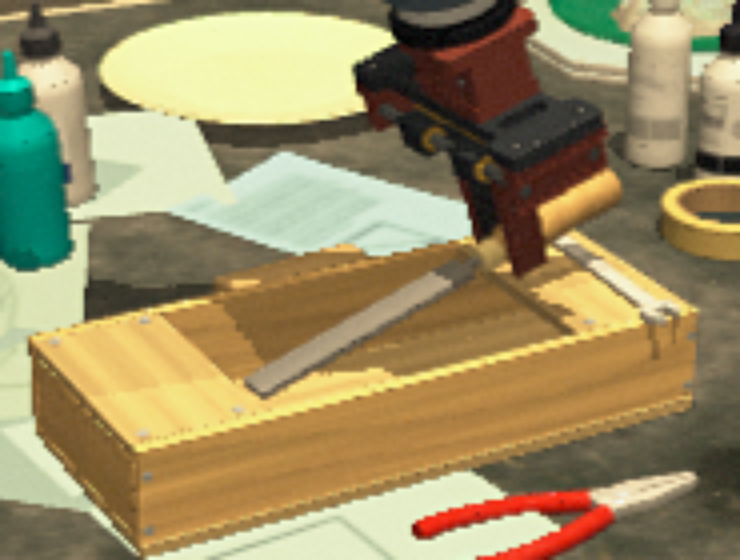

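The blade tip at (258,388) is now past the near strip's edge. I lift straight up from here.

```bash
python3 -m jog '-.025 0 -.08 0 0 0 1;-.06 0 -.2 0 0 0 1;-.1 0 -.34 0 0 0 1;-.135 0 -.46 0 0 0 1;-.16 0 -.54 0 0 0 1;-.17 0 -.58 0 0 0 1;-.17 0 -.58 0 0 0 1;-.17 0 -.58 0 0 0 1'; python3 -m jog '0 0 0 0 0 0 1;0 0 0 0 0 0 1;0 0 0 0 0 0 1;0 0 0 0 0 0 1;0 0 0 0 0 0 1;0 0 0 0 0 0 1'
python3 - <<'E'
from h import *
save("side","s5.png"); save("top","t5.png")
for n in ["rasp_tip","rasp_butt","spanner"]: print(n,[(w(r["xyz"],c),r["confidence"]) for c in ("side","top") for r in pinpoint(n,c)[:1]])
o=get_obs();print(o["qvel"],o["ft_force"])
E
```

```text
t: 9.1
ee_pos: [632.9, -12.5, 229.4]
orientation: [-0.23, 2.856, 0.033]
ft_force: [0.4, -0.1, -2.1]
width: 28.7
grasp_force: 29.9
t: 9.7
ee_pos: [633.7, -12.4, 230.4]
orientation: [-0.23, 2.854, 0.032]
ft_force: [0.1, -0.8, -1.3]
width: 28.7
grasp_force: 29.9
rasp_tip [(array([457.48 , -42.421, 171.841]), 0.75), (array([453.153, -43.677, 175.168]), 0.51)]
rasp_butt [(array([710.503,  -1.79 , 248.513]), 0.56)]
spanner [(array([697.041,   2.28 ,  70.297]), 0.58)]
[ 0.001  0.001 -0.001  0.001 -0.001  0.   ] [-0.069 -0.963 -1.493]
```

View pics/s5.png

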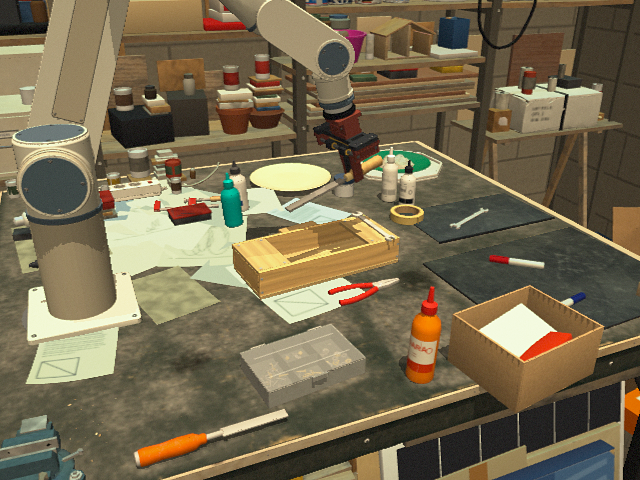

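The rasp hangs clear of the box, from its tip at (290,208) to the handle end at (380,160). The tip is at z ≈ 172, about 100 mm above the box top, and the spanner has not moved.

```bash
python3 -c "from workcell import close_job; print(close_job())"
```

```text
the job is handed in; nothing more can be done
None
```

The rasp came out of the box handle end first and is held steady in the gripper, its lowest point about 100 mm above the box top; the spanner and the other things look unmoved in the last picture, and the job was handed in at about 10 s.

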